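Load the brass hub into the weld station's spring feeder

TASK

Load the brass hub, flange down, into the spring-loaded feeder column with the red funnel: stand it in the funnel and push it straight down against the spring until the two side latches snap over its flange and hold it down, then let go. Leave the aluminium hub and the black hub standing where they are.

Things in the scene. Friction and masses are not known exactly. Their poses are not given: they have to be found in the camera images.
- brass_hub: Brass hub to load, upright, 106 mm tall, 0.2 kg, round. Flange 44 mm across, 20 mm high, its lowest 6 mm tapered to a 32 mm foot; above it a plain 26 mm stem to grip. Origin: centre of the underside, z up. Loaded: it first stands with its underside 32 mm below the column's rim, latches at 60 mm below (hard stop 68, so push to 62-66) and stays at 60 when let go; unlatched, it is lifted back up.
- column_mouth (a point): Centre of the feeder's mouth at the red funnel's rim, 115 mm above the table, z up. Fixed grey octagonal column on a 130 mm dark square plate. Funnel 76 mm across at the rim, narrowing to a 48 mm bore 20 mm lower. In it an orange spring platform, 32 mm below the rim, carries the hub. Two steel pawls beside the bore yield to the flange, then snap over it. Push: 4 N rising to about 15 N.
- aluminium_hub: A bystander: an upright hub of the same shape and size as the brass one, but silver-grey aluminium. Origin: centre of the underside, z up. Not to be moved.
- black_hub: A bystander: an upright dark, blackened steel hub, also 106 mm tall with a 26 mm stem, but with a 56 mm flange. Origin: centre of the underside, z up. Not to be moved.
There are look-alikes about, which are no part of the job. There is more than one size of the part that bears column_mouth; the job needs the larger.

How it is judged:
By the outcome, as a careful person would: the job done as asked, in the order asked, and still so for the second after the job is handed in, with the robot touching nothing.
It also fails if it takes over 38 s, if anything falls off the work surface, if the arm or the gripper's body presses on something with over 40 N, if the wrist force passes 120 N, or if a joint passes its speed limit or range.

ROBOT

A 6-joint arm with a two-finger parallel gripper is mounted at the origin on the work surface. World frame = base frame: x ahead of the robot, y to its left, z up, the work surface at z = 0. Lengths are in m, angles in rad, forces in N, time in s.
With the tool pointing down it reaches from about 0.375 to 0.825 m from the base axis. Payload 5.5 kg.
Tool frame: the origin (TCP) lies at the centre of the arm's flange, where the gripper is bolted on; the fingertips stand 173 mm ahead of it and the grasp point (between the pads) lies 155 mm ahead of it; z points along the fingers, y is the direction in which the jaws open and shut (so a half turn about z gives the same grasp; the last joint's range is limited). The gripper opens to 85 mm and grips with 20 to 120 N. Pads are 22 mm wide; open, the fingers measure 114 mm over their backs; the gripper's body (76 mm by 85 mm) begins 54 mm behind the grasp point. The pads swing forward as they close: fully open they stand 13 mm farther back than shut.
Start: joints at [-1.103, 0.314, -0.047, 1.21, 0, 1.571], TCP at [0.271, -0.536, 0.405] pointing down, gripper open.
Joint ranges: [-2.67, 2.67], [-0.69, 1.73], [-1.03, 1.25], [-2.08, 2.16], [-1.42, 1.45], [-3.14, 3.14]. Speed limits (rad/s): [2.39, 2.39, 3.01, 3.14, 3.14, 3.14].

INTERFACE

Orientations are given as a unit quaternion [x, y, z, w].
In Python, from workcell import robot, viewer gives the robot as it stands.
- The arm moves only by the tool carry_out, never from a script. Its argument "commands" is a list that holds one entry, the list of rows, each a list of 4 numbers: the shift along the tool's x, y, z in m, then the turn about the tool's z in degrees. In form: [[[tx, ty, tz, turn], ...]]. A call has exactly 10 rows; each row shifts and turns the commanded pose from where the row before left it, along the tool's axes as they then stand; what a row does not reach is not made up. A row lasts 1/8 s, in which the tool goes at most 62.5 mm and 10.7 degrees, less where a joint would pass 70% of its speed; a pose out of reach is approached as far as the arm can. A call is refused whole if a number of a shift passes 0.0625 or a number of a turn 10.7, either way. A call with a gripper value outside its range is refused whole. "fingers" is the closure, from 0 (fully open) to 1 (shut), set as the call begins (left out, the last holds). The fingers move at their own pace and stop on an object; the grip force is fixed at half the most. Time passes only in rows, so rows that do not move let the fingers close, or fill a call up. It gives the time, the measured TCP pose, the force and the opening at its end, in the units of the state.
- robot.state(): the state, without advancing time (a new reading comes with each control period).
- viewer.read_camera(name): name is "side" or "top" or "wrist"; returns a dict with "color" (480x640x3 uint8, red, green, blue), "fx", "fy", "cx", "cy" (pixels), "origin" and "rotation" of the camera in the world. Camera axes: x right, y up, looking along -z (the intrinsics and any distortion apply to the point x, -y, -z); pixel columns grow to the right and rows downward; lengths in m; the calibration is good to about 2 mm. A picture is of the moment at which its call begins. There is no depth.
- robot.sign_off(): hands the job in, once; it reports no verdict.
Trained networks look in the newest picture that a camera, given by its name, has taken for a name from the list of things; names that differ only in an ending like _2 or _b are one class to them, and where a whole thing is asked for, a point or a joint stands for the part that bears it (a point fixed in the world has none). Each returns a list of dicts, best first, with "confidence" (0 to 1); they miss things now and then, are a little off and sometimes report something else, mostly with a low value. They report only what shows in the picture. A call takes as long as a camera call. They do not tell look-alikes from the thing itself.
- viewer.search_frame(camera, thing): "bbox" ([left, top, right, bottom] in pixels, round what is visible of it).
The state is a dict: "clock": time; "joint_pos": joint angles; "joint_velocities": joint speeds; "tau": joint torques, N m; "tcp_pos": TCP position; "ee_rot": TCP orientation; "force": force on the tool from outside, world axes, zero at the start; "ft_torque": the same for the moment, N m; "gripper_width": finger opening in m.
Only numpy, scipy, OpenCV 4.12 (cv2) and the standard library are available. Lean on these libraries where they do the work, as an engineer would, in place of code of your own. Each camera call takes 0.05 s, during which the arm holds its last target.

## Working session

There is one attempt and no reset: what is moved stays moved. The work goes in short steps, Python scripts to look and compute and a tool call to move; the robot and the scene stay as the last step left them, time stands still between calls to the robot, and variables do not carry over. Pictures are saved under pics/ and viewed, and the job is handed in when it is done.

Besides the shell and the picture viewer there is one more tool, called after "Request:" by a JSON object that holds its "method" and its "body", one argument or row to a line. carry_out: Moves the arm, as the interface text tells. Its arguments: {"type":"object","properties":{"commands":{"type":"array"},"fingers":{"type":"number"}},"required":["commands"]}

```bash
mkdir -p pics; ls
cat > h.py <<'E'
import numpy as np,cv2
from workcell import robot,viewer
def snap(n,f):
    c=viewer.read_camera(n); cv2.imwrite('pics/'+f,cv2.cvtColor(c['color'],cv2.COLOR_RGB2BGR)); return c
def ray(c,u,v):
    d=np.array([(u-c['cx'])/c['fx'],-(v-c['cy'])/c['fy'],-1.]); return np.array(c['origin']),np.array(c['rotation'])@d
def atz(c,u,v,z):
    o,d=ray(c,u,v); return o+d*(z-o[2])/d[2]
def proj(c,p):
    q=np.array(c['rotation']).T@(np.array(p)-np.array(c['origin'])); return c['cx']-c['fx']*q[0]/q[2], c['cy']+c['fy']*q[1]/q[2]
E
python3 - <<'E'
from h import *
print(robot.state())
for n in ['side','top']:
    c=snap(n,n+'1.png'); print({k:v for k,v in c.items() if k!='color'})
    for t in ['brass_hub','column_mouth','aluminium_hub','black_hub']:
        print(n,t,[(np.round(d['bbox']),round(d['confidence'],2)) for d in viewer.search_frame(n,t)])
E
```

```text
pics
{'clock': 0.0, 'joint_pos': array([-1.10299905e+00,  3.14210894e-01, -4.80811570e-02,  1.21020971e+00,
       -6.07171928e-07,  1.57079595e+00]), 'joint_velocities': array([ 0.00172844, -0.00078179, -0.00024747, -0.00040022, -0.00079371,
        0.00134702]), 'tau': array([ 1.70611260e-03, -5.39589000e+01,  3.39750767e+01,  1.90721947e-02,
       -4.76088280e-05,  8.76319945e-06]), 'tcp_pos': array([ 0.27042253, -0.53528061,  0.40384248]), 'ee_rot': array([ 9.72769799e-01,  2.31771853e-01, -1.97931258e-04, -8.29428951e-04]), 'force': array([-0.24967308, -0.57478808, -0.06543466]), 'ft_torque': array([ 0.01951177, -0.02479655, -0.03397364]), 'gripper_width': 0.08558411589183075}
{'fx': 505.0713772246727, 'fy': 505.0713772246727, 'cx': 328.39143200129155, 'cy': 240.37013022647287, 'origin': array([0.24438618, 0.48793849, 0.79618845]), 'rotation': array([-0.08646456,  0.32665254,  0.90765669, -0.24896051])}
side brass_hub [(array([238., 242., 261., 286.]), 0.64)]
side column_mouth [(array([303., 172., 390., 260.]), 0.64), (array([363., 136., 424., 193.]), 0.62), (array([200., 352., 232., 398.]), 0.37)]
side aluminium_hub [(array([204., 350., 233., 399.]), 0.86)]
side black_hub [(array([312., 277., 342., 330.]), 0.69)]
{'fx': 445.5797295072228, 'fy': 445.5797295072228, 'cx': 321.3470496832689, 'cy': 237.96012204035193, 'origin': array([ 0.42361559, -0.02646008,  0.79620714]), 'rotation': array([-0.0617865 ,  0.05754416,  0.71047786, -0.69863603])}
top brass_hub [(array([247., 162., 276., 194.]), 0.81)]
top column_mouth [(array([455., 208., 528., 275.]), 0.75), (array([338., 184., 434., 284.]), 0.67)]
top aluminium_hub [(array([123., 218., 167., 245.]), 0.91)]
top black_hub [(array([250., 264., 280., 295.]), 0.7)]
```

View pics/side1.png

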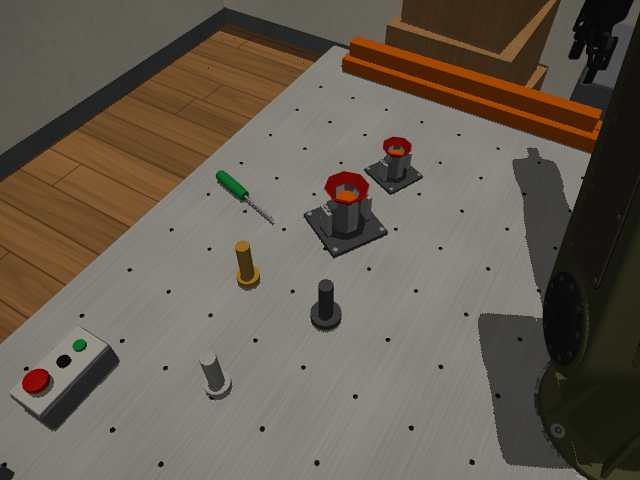

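View pics/top1.png

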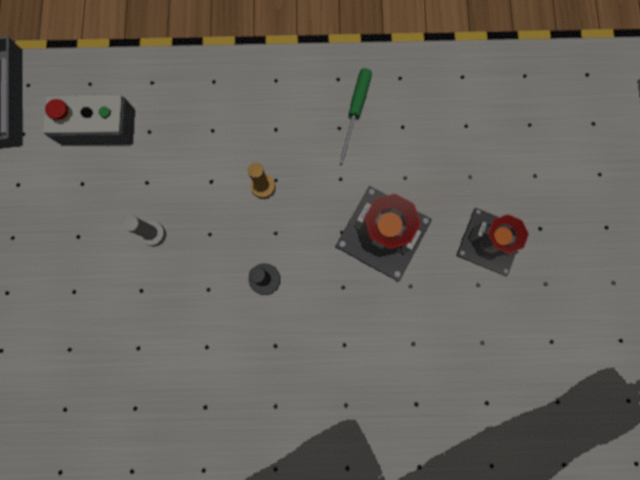

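The top view shows the brass hub with its stem top at about (256,170). The larger funnel is at (391,222) and the smaller look-alike at (508,234). The black hub is at (264,278) and the aluminium hub at (150,232).

```bash
cat >> h.py <<'E'
from scipy.spatial.transform import Rotation as R
def cam(n,f):
    c=snap(n,f); c['rotation']=R.from_quat(c['rotation']).as_matrix(); return c
def tri(c1,p1,c2,p2):
    o1,d1=ray(c1,*p1);o2,d2=ray(c2,*p2)
    s=np.linalg.lstsq(np.c_[d1,-d2],o2-o1,rcond=None)[0]
    a,b=o1+s[0]*d1,o2+s[1]*d2; return (a+b)/2,np.linalg.norm(a-b)
E
python3 - <<'E'
from h import *
T=cam('top','t2.png');S=cam('side','s2.png')
def mask(c,lo,hi,box):
    h=cv2.cvtColor(c['color'],cv2.COLOR_RGB2HSV);m=cv2.inRange(h,lo,hi);z=np.zeros_like(m);l,t,r,b=box;z[t:b,l:r]=m[t:b,l:r];return z
def red(c,box): return mask(c,(0,170,60),(5,255,255),box)|mask(c,(172,170,60),(180,255,255),box)
for c,box,n in[(T,(355,185,434,260),'T'),(S,(315,165,380,210),'S')]:
    m=red(c,box); pts=cv2.findNonZero(m); 
    hull=cv2.convexHull(pts)[:,0]
    W=np.array([atz(c,u,v,.115)[:2] for u,v in hull])
    (ce,r)=cv2.minEnclosingCircle(W.astype(np.float32)); print(n,'rim',ce,r,W.min(0),W.max(0),(W.min(0)+W.max(0))/2)
for c,box,n in[(T,(240,155,285,205),'T'),(S,(230,235,270,295),'S')]:
    m=mask(c,(12,100,40),(30,255,255),box);ys,xs=np.nonzero(m);print(n,xs.min(),xs.max(),ys.min(),ys.max())
    # top of stem: farthest; flange outline: hull at z
    cv2.imwrite('pics/m%s.png'%n,cv2.resize(c['color'][box[1]:box[3],box[0]:box[2],::-1],None,fx=9,fy=9,interpolation=0))
    # fit model silhouette
    from scipy.optimize import minimize
    def sil(x,y):
        im=np.zeros((480,640),np.uint8)
        a=np.linspace(0,2*np.pi,40)
        for prof in [[(0,.016),(.006,.022),(.02,.022)],[(.02,.013),(.106,.013)]]:
            P=[proj(c,(x+r*np.cos(t),y+r*np.sin(t),z)) for z,r in prof for t in a]
            cv2.fillConvexPoly(im,np.round(cv2.convexHull(np.array(P,np.float32))*16).astype(np.int32),255,shift=4)
        return im
    best=None
    x0,y0=atz(c,xs.mean(),ys.mean(),.04)[:2]
    for st,k in[(.004,6),(.001,6),(.0005,3)]:
        b=max(((((sil(x0+i*st,y0+j*st)&m)>0).sum()/((sil(x0+i*st,y0+j*st)|m)>0).sum(),x0+i*st,y0+j*st) for i in range(-k,k+1) for j in range(-k,k+1)));x0,y0=b[1:]
    print(n,'hub',b)
W=cam('wrist','w2.png')
E
```

```text
T rim (0.5562142729759216, -0.136093869805336) 0.04001608490943909 [ 0.52226268 -0.17574213] [ 0.57051682 -0.09617918] [ 0.54638975 -0.13596065]
S rim (0.5648568272590637, -0.12867476046085358) 0.04514351859688759 [ 0.52199184 -0.1735299 ] [ 0.60714773 -0.08432077] [ 0.56456979 -0.12892533]
T 248 274 163 197
T hub (np.float64(0.8385345997286295), np.float64(0.6561480548134274), np.float64(0.08195704964146919))
S 235 259 241 287
S hub (np.float64(0.8942528735632184), np.float64(0.6556122126221839), np.float64(0.08283270558896733))
```

Run:
```python
import cv2
t=cv2.imread('pics/t2.png')[180:285,330:440];s=cv2.imread('pics/s2.png')[165:265,298:398]
import numpy as np
cv2.imwrite('pics/c1.png',np.hstack([cv2.resize(t,(400,400),interpolation=0),cv2.resize(s,(400,400),interpolation=0)]))
```

```text
(no output)
```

View pics/c1.png

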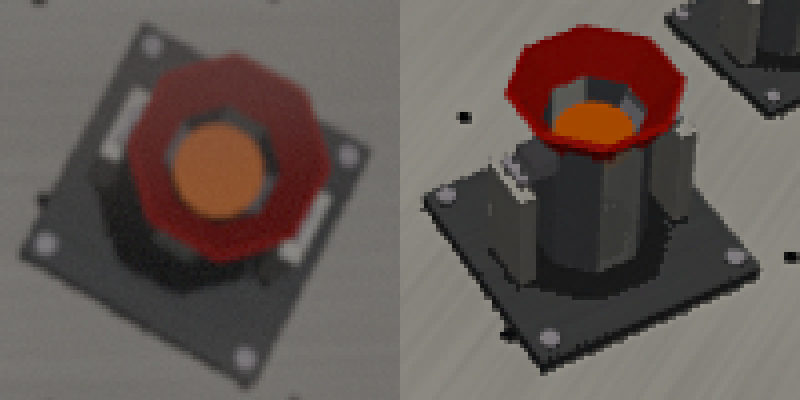

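View pics/w2.png

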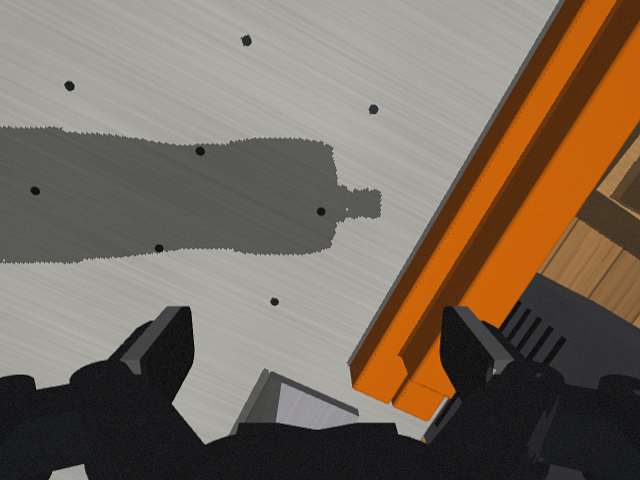

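The crops show the red octagon rim, whose corners I read by eye. The plate's bolts and corners show too, so I can compute the centre from both views.

Run:
```python
from h import *
T=cam('top','t3.png');S=cam('side','s3.png')
tv=np.array([(235,53),(308,82),(330,163),(300,233),(220,262),(155,232),(128,150),(160,78)])*[.275,.2625]+[330-.4,180-.4]
sv=np.array([(108,68),(125,48),(185,25),(248,38),(286,80),(275,130),(205,157),(142,143)])*.25+[298-.4,165-.4]
for c,v in((T,tv),(S,sv)):
    W=np.array([atz(c,*p,.115)[:2] for p in v]);ce=W.mean(0)
    print(ce,cv2.minEnclosingCircle(W.astype(np.float32)),(W.min(0)+W.max(0))/2,np.linalg.norm(W-ce,axis=1).round(4))
    print(np.degrees(np.arctan2(*(W-ce).T[::-1])).round())
tp=np.array([(145,22),(370,150),(247,387),(20,258)])*[.275,.2625]+[330-.4,180-.4]
tb=np.array([(152,47),(348,156),(245,357),(46,244)])*[.275,.2625]+[330-.4,180-.4]
sp=np.array([(22,200),(145,368),(358,268)])*.25+[298-.4,165-.4]
sb=np.array([(46,195),(149,338),(335,257)])*.25+[298-.4,165-.4]
for z in(0,.01):
  for c,p in((T,tp),(T,tb),(S,sp),(S,sb)):
    W=np.array([atz(c,*q,z)[:2] for q in p]); print(z,W.mean(0) if len(W)==4 else (W[0]+W[2])/2,np.linalg.norm(W[0]-W[1]), np.degrees(np.arctan2(*(W[1]-W[0])[::-1])))
# orange disc z=.083
```

```text
[ 0.56542692 -0.1350209 ] ((0.5652388334274292, -0.13611237704753876), 0.04602879658341408) [ 0.56529696 -0.1347559 ] [0.0437 0.0466 0.043  0.0432 0.0441 0.0453 0.0435 0.044 ]
[  -6.  -49.  -95. -139.  172.  133.   86.   41.]
[ 0.56517172 -0.13226089] ((0.5636245012283325, -0.13007745146751404), 0.0451735258102417) [ 0.56328465 -0.12971667] [0.0441 0.0428 0.0424 0.042  0.0433 0.0469 0.0476 0.0468]
[  15.   -6.  -53.  -98. -144.  171.  124.   86.]
0 [ 0.56712482 -0.13540558] 0.12841436064273368 -120.63672352067866
0 [ 0.56842953 -0.13657155] 0.11111055317189832 -120.01939453155757
0 [ 0.56911152 -0.13767037] 0.13003512133797135 150.43937405869693
0 [ 0.57140317 -0.14279554] 0.11143098823611954 149.67999734459937
0.01 [ 0.56532241 -0.13403728] 0.12680153460939536 -120.63672352067866
0.01 [ 0.56661074 -0.1351886 ] 0.10971505509958521 -120.01939453155762
0.01 [ 0.56503302 -0.12981283] 0.12840190095180926 150.43937405869687
0.01 [ 0.56729589 -0.13487362] 0.11003143279475228 149.67999734459943
```

Request:
{"method": "carry_out", "body": {
  "commands": [
    [[0.045,-0.027,0,0],[0.045,-0.027,0,0],[0.045,-0.027,0,0],[0.045,-0.027,0,0],[0.045,-0.027,0,0],[0.045,-0.027,0,0],[0.045,-0.027,0,0],[0.045,-0.027,0,0],[0.045,-0.027,0,0],[0.045,-0.027,0,0]]
  ],
  "fingers": 0
}}

```text
clock: 2.0
tcp_pos: [0.5512, -0.09, 0.4049]
ee_rot: [0.973, 0.232, 0.0, 0.0]
force: [1.7, 0.0, -1.1]
gripper_width: 0.0856
```

Run:
```python
from h import *
W=cam('wrist','w4.png'); print(W['origin'],W['rotation'].round(3),W['fx'],W['cx'],W['cy'])
s=robot.state();print(s['tcp_pos'],s['joint_pos'])
print(proj(W,(.566,-.135,.115)),proj(W,(.6558,.0824,.106)))
```

```text
[ 0.60944863 -0.060315    0.37504503] [[ 0.45   0.863  0.229]
 [-0.893  0.435  0.117]
 [ 0.001 -0.257  0.966]] 411.94442161961086 316.5863340348371 244.87068328047806
[ 0.55384784 -0.08567928  0.40472931] [-0.15474416  0.23770611 -0.14737759  1.18343575  0.00449267  2.51461779]
(np.float64(388.0772071147913), np.float64(249.65838467271794)) (np.float64(127.38441463574623), np.float64(-58.07405722520886))
```

View pics/w4.png

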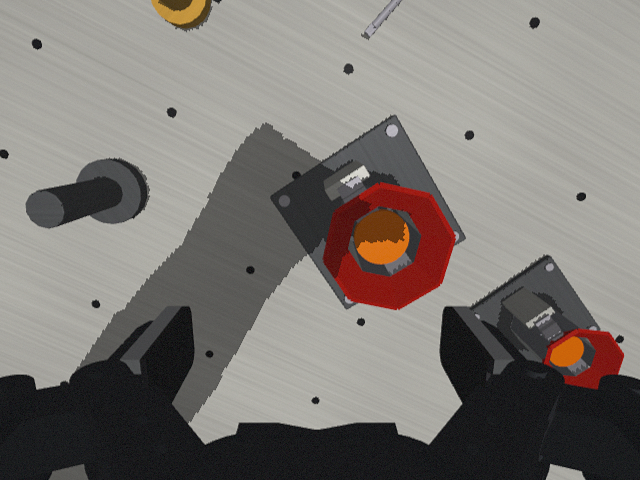

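Run:
```python
from h import *
W=cam('wrist','w5.png')
h=cv2.cvtColor(W['color'],cv2.COLOR_RGB2HSV);m=cv2.inRange(h,(0,170,40),(6,255,255))|cv2.inRange(h,(174,170,40),(180,255,255))
m[:,470:]=0
hull=cv2.convexHull(cv2.findNonZero(m))[:,0]
P=np.array([atz(W,u,v,.115)[:2] for u,v in hull],np.float32)
print(hull.min(0),hull.max(0),cv2.minEnclosingCircle(P),cv2.fitEllipse(P))
s=robot.state();print(s['tcp_pos'],W['origin'])
```

```text
[328 191] [459 317] ((0.5671601891517639, -0.13479363918304443), 0.04369030520319939) ((0.5669366121292114, -0.1346346139907837), (0.08525112271308899, 0.08659593015909195), 116.49437713623047)
[ 0.55248342 -0.08792118  0.4045781 ] [ 0.61203006 -0.05558209  0.37511256]
```

Request:
{"method": "carry_out", "body": {
  "commands": [
    [[0.0431,-0.0271,0,0],[0.0431,-0.0271,0,0],[0.0431,-0.0271,0,0],[0.043,-0.0272,0,0],[0,0,0.03,0],[0,0,0.03,0],[0,0,0.02,0],[0,0,0,0],[0,0,0,0],[0,0,0,0]]
  ]
}}

```text
clock: 3.35
tcp_pos: [0.6558, 0.0827, 0.3262]
ee_rot: [0.973, 0.232, 0.001, 0.0]
force: [-0.2, 0.4, 0.6]
gripper_width: 0.0855
```

Run:
```python
from h import *
W=cam('wrist','w6.png')
s=robot.state();print(s['tcp_pos'],s['joint_pos'],W['origin'])
print(proj(W,(.6558,.0824,.106)))
```

```text
[0.65575726 0.08276325 0.32604012] [ 1.25552068e-01  4.64206663e-01 -9.17891026e-03  1.09537204e+00
 -2.38248631e-05  2.79956159e+00] [0.714115   0.1124319  0.29639357]
(np.float64(317.2653892484881), np.float64(275.2151050001213))
```

View pics/w6.png

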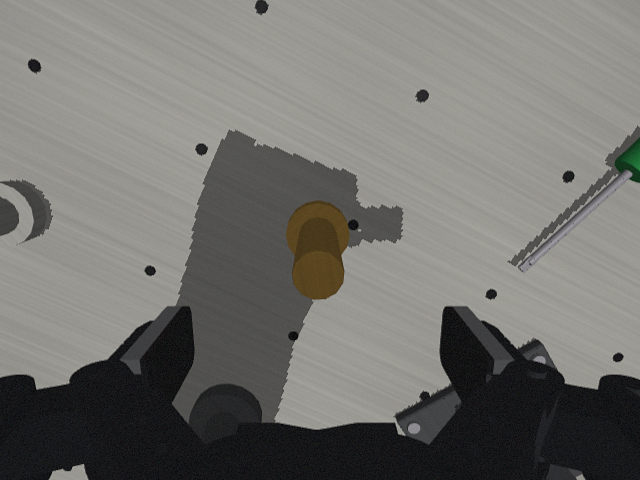

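The wrist view shows the brass stem top centred at about (318,275), and I predicted (317,275), so I'm descending and closing.

Request:
{"method": "carry_out", "body": {
  "commands": [
    [[0,0,0.025,0],[0,0,0.025,0],[0,0,0.02,0],[0,0,0.01,0],[0,0,0.006,0],[0,0,0,0],[0,0,0,0],[0,0,0,0],[0,0,0,0],[0,0,0,0]]
  ]
}}

```text
clock: 4.65
tcp_pos: [0.6554, 0.0829, 0.2388]
ee_rot: [0.973, 0.232, 0.0, 0.0]
force: [0.1, 0.3, 0.4]
gripper_width: 0.0855
```

Request:
{"method": "carry_out", "body": {
  "commands": [
    [[0,0,0,0],[0,0,0,0],[0,0,0,0],[0,0,0,0],[0,0,0,0],[0,0,0,0],[0,0,0,0],[0,0,0,0],[0,0,0,0],[0,0,0,0]]
  ],
  "fingers": 1
}}

```text
clock: 5.9
tcp_pos: [0.6554, 0.0828, 0.2388]
ee_rot: [0.973, 0.232, 0.0, 0.0]
force: [-0.1, -0.8, 2.3]
gripper_width: 0.0249
```

Request:
{"method": "carry_out", "body": {
  "commands": [
    [[0,0,-0.03,0],[0,0,-0.04,0],[0,0,-0.04,0],[0,0,-0.04,0],[-0.02,0.0174,0,0],[-0.035,0.0304,0,0],[-0.035,0.0304,0,0],[-0.035,0.0304,0,0],[-0.033,0.0287,0,0],[-0.0191,0.0167,0,0]]
  ]
}}

```text
clock: 7.15
tcp_pos: [0.5644, -0.1366, 0.3866]
ee_rot: [0.973, 0.231, -0.002, -0.001]
force: [-0.3, 0.2, -2.8]
gripper_width: 0.0243
```

Request:
{"method": "carry_out", "body": {
  "commands": [
    [[0,0,0,0],[0,0,0,0],[0,0,0,0],[0,0,0,0],[0,0,0,0],[0,0,0,0],[0,0,0,0],[0,0,0,0],[0,0,0,0],[0,0,0,0]]
  ]
}}

```text
clock: 8.4
tcp_pos: [0.5667, -0.1344, 0.3887]
ee_rot: [0.973, 0.232, 0.0, -0.0]
force: [0.1, 0.4, -3.1]
gripper_width: 0.0249
```

Run:
```python
from h import *
s=robot.state();print(s['tcp_pos'],s['force'],s['gripper_width'])
S=cam('side','s7.png');T=cam('top','t7.png');W=cam('wrist','w7.png')
p=s['tcp_pos']
for c in(S,T):
  print(proj(c,(.567,-.1347,.115)),[proj(c,(p[0],p[1],p[2]-.239+z)) for z in(0,.02)])
cv2.imwrite('pics/c7.png',np.hstack([cv2.resize(S['color'][90:250,270:430,::-1],(400,400),interpolation=0),cv2.resize(W['color'][:,:,::-1],(400,300))[[*range(300)]+[0]*100]]))
```

```text
[ 0.56667783 -0.13444536  0.38870821] [ 0.13803706  0.38323008 -3.09364941] 0.02492389999111621
(np.float64(346.5398644043835), np.float64(184.7718064795436)) [(np.float64(347.2440974816688), np.float64(171.5291864864492)), (np.float64(347.61924583190546), np.float64(163.46706287839197))]
(np.float64(392.45952346810907), np.float64(219.58074749577713)) [(np.float64(395.8057213024815), np.float64(214.91090256213948)), (np.float64(397.99257998640576), np.float64(211.86560325815478))]
```

View pics/c7.png

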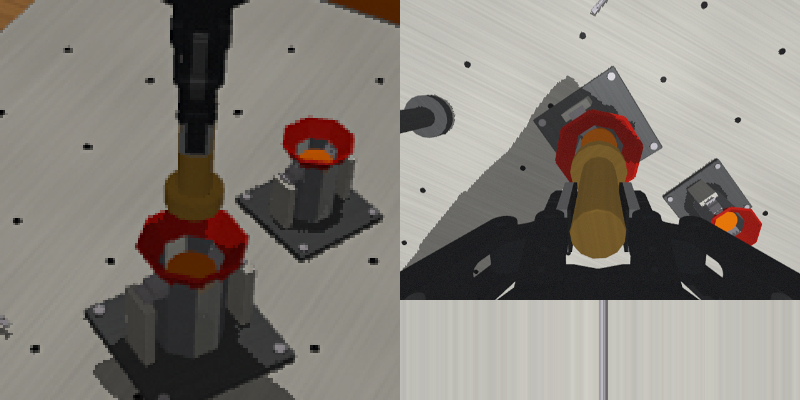

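The hub hangs straight over the larger funnel, at about (347,168) in the side view, with nothing in between. I'm lowering it.

Request:
{"method": "carry_out", "body": {
  "commands": [
    [[0,0,0.01,0],[0,0,0.01,0],[0,0,0.01,0],[0,0,0.008,0],[0,0,0.006,0],[0,0,0.005,0],[0,0,0.003,0],[0,0,0.003,0],[0,0,0,0],[0,0,0,0]]
  ]
}}

```text
clock: 9.8
tcp_pos: [0.5668, -0.1344, 0.3339]
ee_rot: [0.973, 0.232, 0.0, 0.0]
force: [-0.1, 0.0, -2.3]
gripper_width: 0.0247
```

Request:
{"method": "carry_out", "body": {
  "commands": [
    [[0,0,0.003,0],[0,0,0.003,0],[0,0,0.003,0],[0,0,0.002,0],[0,0,0.001,0],[0,0,0,0],[0,0,0,0],[0,0,0,0],[0,0,0,0],[0,0,0,0]]
  ]
}}

```text
clock: 11.05
tcp_pos: [0.5667, -0.1344, 0.3218]
ee_rot: [0.973, 0.232, 0.0, 0.0]
force: [-0.4, -0.4, 0.1]
gripper_width: 0.0245
```

Request:
{"method": "carry_out", "body": {
  "commands": [
    [[0,0,0.003,0],[0,0,0.003,0],[0,0,0.003,0],[0,0,0.003,0],[0,0,0.003,0],[0,0,0.003,0],[0,0,0.001,0],[0,0,0,0],[0,0,0,0],[0,0,0,0]]
  ]
}}

```text
clock: 12.3
tcp_pos: [0.5668, -0.1344, 0.3035]
ee_rot: [0.973, 0.232, 0.001, 0.0]
force: [-2.5, 0.8, 8.0]
gripper_width: 0.0247
```

Request:
{"method": "carry_out", "body": {
  "commands": [
    [[0,0,0.003,0],[0,0,0.003,0],[0,0,0.003,0],[0,0,0.002,0],[0,0,0.002,0],[0,0,0,0],[0,0,0,0],[0,0,0,0],[0,0,0,0],[0,0,0,0]]
  ]
}}

```text
clock: 13.55
tcp_pos: [0.5669, -0.1344, 0.2911]
ee_rot: [0.973, 0.232, 0.001, 0.0]
force: [-3.7, 1.6, 12.6]
gripper_width: 0.0249
```

Run:
```python
from h import *
s=robot.state();print(s['tcp_pos'],s['force'],s['ft_torque'],s['gripper_width'])
S=cam('side','s8.png');W=cam('wrist','w8.png')
cv2.imwrite('pics/c8.png',np.hstack([cv2.resize(S['color'][90:250,270:430,::-1],(400,400),interpolation=0),cv2.resize(W['color'][80:480,120:520,::-1],(400,400))]))
```

```text
[ 0.56687806 -0.13442233  0.29112997] [-3.72185163  1.62871111 12.59111194] [ 0.44499927  1.08497183 -0.0125304 ] 0.02491919181595323
```

View pics/c8.png

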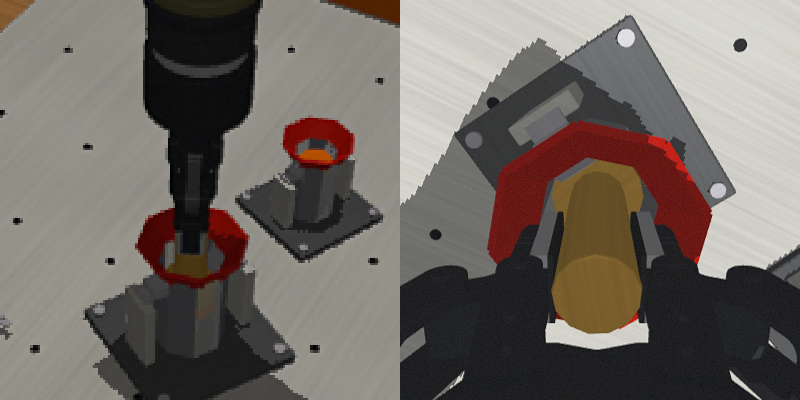

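Request:
{"method": "carry_out", "body": {
  "commands": [
    [[-0.0006,-0.0008,0,0],[0,0,0.001,0],[0,0,0.001,0],[0,0,0,0],[0,0,0,0],[0,0,0,0],[0,0,0,0],[0,0,0,0],[0,0,0,0],[0,0,0,0]]
  ]
}}

```text
clock: 14.9
tcp_pos: [0.5665, -0.1342, 0.2895]
ee_rot: [0.973, 0.232, 0.001, 0.001]
force: [-3.3, 0.6, 12.5]
gripper_width: 0.0247
```

Request:
{"method": "carry_out", "body": {
  "commands": [
    [[0,0,-0.001,0],[0,0,-0.001,0],[0,0,-0.001,0],[0,0,-0.001,0],[0,0,0,0],[0,0,0,0],[0,0,0,0],[0,0,0,0],[0,0,0,0],[0,0,0,0]]
  ]
}}

```text
clock: 16.15
tcp_pos: [0.5665, -0.1342, 0.2933]
ee_rot: [0.973, 0.232, 0.001, 0.001]
force: [-3.4, -0.0, 11.8]
gripper_width: 0.0246
```

Request:
{"method": "carry_out", "body": {
  "commands": [
    [[0,0,0,0],[0,0,0,0],[0,0,0,0],[0,0,0,0],[0,0,0,0],[0,0,0,0],[0,0,0,0],[0,0,0,0],[0,0,0,0],[0,0,0,0]]
  ],
  "fingers": 0
}}

```text
clock: 17.4
tcp_pos: [0.5658, -0.1339, 0.2917]
ee_rot: [0.973, 0.232, -0.0, -0.0]
force: [0.2, -0.6, 0.0]
gripper_width: 0.0857
```

Run:
```python
from h import *
s=robot.state();print(s['tcp_pos'],s['force'],s['ft_torque'],s['gripper_width'])
S=cam('side','s9.png');W=cam('wrist','w9.png')
for d in(32,60): print(d,proj(W,(.567,-.1347,.115-d/1000+.106)))
cv2.imwrite('pics/c9.png',np.hstack([cv2.resize(S['color'][90:250,270:430,::-1],(400,400),interpolation=0),cv2.resize(W['color'][80:480,120:520,::-1],(400,400))]))
```

```text
[ 0.56578594 -0.13394379  0.29168405] [ 0.15506143 -0.55322636  0.02925578] [0.05288699 0.04613844 0.02134405] 0.08574140326885518
32 (np.float64(323.70420233853264), np.float64(451.90667057863385))
60 (np.float64(321.9487159448366), np.float64(376.7503706586823))
```

View pics/c9.png

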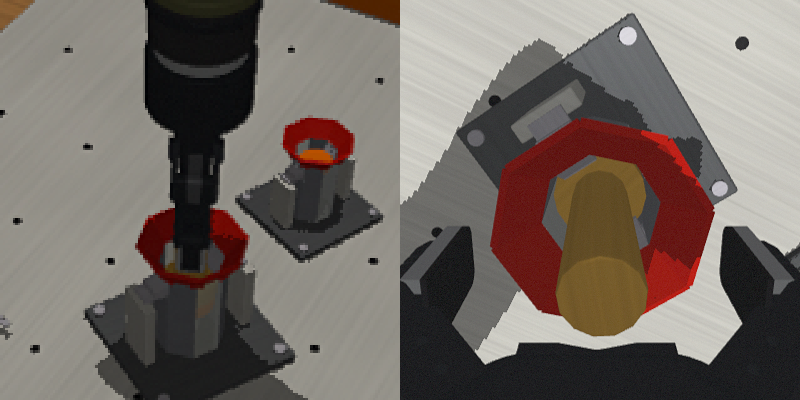

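The stem top is at about (321,376) in the wrist image, which is what I predicted for 60 mm depth (unlatched would be row 452). It has latched, so I'm retreating straight up.

Request:
{"method": "carry_out", "body": {
  "commands": [
    [[0,0,-0.01,0],[0,0,-0.02,0],[0,0,-0.03,0],[0,0,-0.03,0],[0,0,-0.03,0],[0,0,-0.02,0],[0,0,0,0],[0,0,0,0],[0,0,0,0],[0,0,0,0]]
  ]
}}

```text
clock: 18.75
tcp_pos: [0.5656, -0.1339, 0.4308]
ee_rot: [0.973, 0.232, -0.001, -0.0]
force: [0.0, -0.2, -0.8]
gripper_width: 0.0852
```

Run:
```python
from h import *
s=robot.state();print(s['tcp_pos'],s['force'])
S=cam('side','s10.png');W=cam('wrist','w10.png')
for d in(32,60): print(d,proj(W,(.567,-.1347,.115-d/1000+.106)))
cv2.imwrite('pics/c10.png',np.hstack([cv2.resize(S['color'][:,:,::-1],(400,300)),cv2.resize(W['color'][:,:,::-1],(400,300))]))
```

```text
[ 0.56561628 -0.1339109   0.4308425 ] [ 0.00743939 -0.18362161 -0.84021065]
32 (np.float64(319.750109203935), np.float64(258.88416286528303))
60 (np.float64(319.41198897440637), np.float64(245.37199255894654))
```

View pics/c10.png

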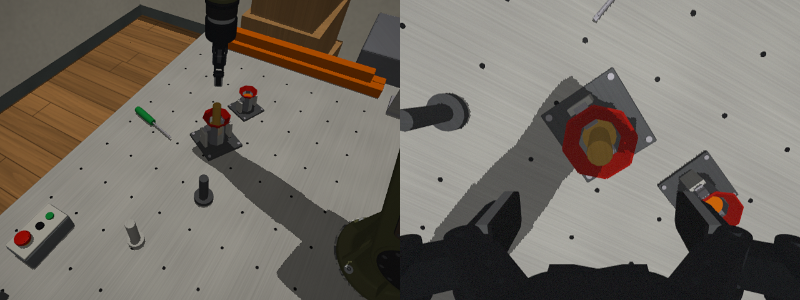

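The hub still sits low in the larger funnel, with its top at about (320,245) in the wrist image, matching 60 mm depth. Both bystanders are where they were and the gripper is clear.

```bash
python3 -c "
from workcell import robot
print(robot.sign_off())"
```

```text
the job is handed in; nothing more can be done
None
```

The brass hub is loaded in the larger red-funnel feeder, latched and released, and I handed the job in at about 19 s on the clock.

I gripped the stem and stood the hub in the funnel. Then I pushed it to about 64–65 mm below the rim, eased it back to the latch depth, opened the gripper and retreated straight up.

**Latch:** In the wrist pictures after release and after retreat, the stem top was where a 60 mm depth predicts, not the 32 mm of an unlatched hub.

**Forces:** The push reading peaked near 12.6 N on the tool, with 3–4 N sideways from the hub touching the bore wall. A correction of about 1 mm barely reduced that. After release the tool reading was close to zero.

**Bystanders:** The aluminium and black hubs were not touched and appear where they started in the last side view.

No check failed. I judged the latch only from the hub's height in the pictures, since the pawls themselves were not clearly visible.

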